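# Turn over a sample bottle and put it away

### The job

Take the amber bottle with the blue cap from among the jars, lift it clear and turn it upside down to mix it, holding it so for about a second. Then stand it upright on the hutch's pulled-out tray, let go of it, and push the tray fully home with the bottle still standing on it. Do not drop the bottle, and do not shift or tip the fibre jar, the white pot or the beaker.

Things in the scene. Friction and masses are not known exactly. Their poses are not given: they have to be found in the camera images.
- bottle: closed amber bottle, 0.22 to 0.42 kg: cylinder 56 mm in diameter up to 140 mm, shoulder to 155 mm, neck 30 mm in diameter, blue cap 38 mm in diameter from 158 to 190 mm (top). White label from 35 to 71 mm. Origin: centre of its underside, z towards the cap. Starts upright at one of four places of a cluster on the bench to the right, 105 mm or more between centres
- fibre_jar: bystander: closed glass jar of brown fibres with a brass lid, 76 mm in diameter, 132 mm tall, origin at the centre of its underside, z up
- white_pot: bystander: white plastic pot with a blue lid, 70 mm in diameter, 100 mm tall, origin at the centre of its underside, z up
- beaker: bystander: empty glass beaker, 72 mm in diameter, 85 mm tall, origin at the centre of its underside, z up
- hutch: fixed clear hutch, open at its front, which faces its own -x. Origin on the bench under the centre of the shut tray, z up. Side walls (190 mm apart over all) and clear roof (height 235 to 241 mm) span x -43.5 to +89 mm; aluminium posts at the corners, clear back wall at x +83 to +89 mm, grey base 10 mm thick
- tray (a joint): slide of the white pull-out tray, m: 0 = fully home, grows as it comes out along the hutch's -x, 0.13 at most; starts 0.10 to 0.125 out. Light friction, stays where it is left
- tray_floor (a point): centre of the white tray's floor, on its upper surface (18 mm above the bench), axes as the hutch's. The floor inside is 120 mm (x) by 150 mm (y); side and back walls rise 20 mm above it; the green front panel, at x -60 to -65 mm, is 170 mm wide and rises 39 mm above it
- tray_handle (a point): middle of the front face of the steel bar handle of the tray, 42 mm above the bench, axes as the hutch's; the bar is 100 mm long (y), 14 mm high, 8 mm thick, 22 mm in front of the green panel. It stays 51 mm or more in front of the roof's edge
Mind the look-alikes: they are no part of the job. What is shaped like the bottle but turquoise is not meant.

How it is judged:
On the way, in this order (a step that is already met when the one before it is completed fails the run):
1. the bottle is held upside down (its axis at least 137 degrees from upright), its foot more than 0.21 m above the bench (angle between bottle's own z axis and vertical above 2.4 rad and height (world z) of bottle above 0.21 m), for 0.5 s.
2. the bottle stands upright on the tray, let go, while the tray is still out by 50 mm or more (angle between bottle's own z axis and vertical below 0.08 rad and z of bottle in the frame of tray_floor between -0.004 and 0.004 m and x of bottle in the frame of tray_floor between -0.04 and 0.04 m and y of bottle in the frame of tray_floor between -0.055 and 0.055 m and contact force between bottle and the fingers below 0.1 N and value of joint tray above 0.05 m), for 0.2 s.
At the end, for the whole second after the job is handed in: The tray is home to within 6 mm; the bottle stands at rest upright (within 4.5 degrees) on the tray's floor between its walls; the fibre jar, white pot and beaker stand upright within 25 mm of where they began (value of joint tray below 0.006 m and angle between bottle's own z axis and vertical below 0.08 rad and z of bottle in the frame of tray_floor between -0.004 and 0.004 m and x of bottle in the frame of tray_floor between -0.04 and 0.04 m and y of bottle in the frame of tray_floor between -0.055 and 0.055 m and linear speed of bottle below 0.02 m/s and angle between each of fibre_jar, white_pot, beaker's own z axis and vertical below 0.1 rad and distance of each of fibre_jar, white_pot, beaker from where it was at the start of the episode below 0.025 m); the robot touches nothing.
It fails at once if the fibre jar is shifted by more than 25 mm or tipped (distance of fibre_jar from where it was at the start of the episode above 0.025 m or angle between fibre_jar's own z axis and vertical above 0.3 rad).
It fails at once if the white pot is shifted by more than 25 mm or tipped (distance of white_pot from where it was at the start of the episode above 0.025 m or angle between white_pot's own z axis and vertical above 0.3 rad).
It fails at once if the beaker is shifted by more than 25 mm or tipped (distance of beaker from where it was at the start of the episode above 0.025 m or angle between beaker's own z axis and vertical above 0.3 rad).
It fails at once if the bottle is dropped or thrown: out of the fingers and faster than 0.6 m/s (linear speed of bottle above 0.6 m/s and contact force between bottle and the fingers below 0.1 N).
It also fails if it takes over 72 s, if anything falls off the work surface, if the arm or the gripper's body presses on something with over 40 N, if the wrist force passes 120 N, or if a joint passes its speed limit or range.

### The arm

A 7-joint arm with a two-finger parallel gripper is mounted at the origin on the work surface. World frame = base frame: x ahead of the robot, y to its left, z up, the work surface at z = 0. Lengths are in m, angles in rad, forces in N, time in s.
With the tool pointing down it reaches from about 0.425 to 0.925 m from the base axis. Payload 6.8 kg.
Tool frame: the origin (TCP) lies at the very end of the fingers, on their centre line; the grasp point (between the pads) lies 19 mm behind it (grip_point_offset is the distance from the TCP to the grasp point, in m); z points along the fingers, y is the line along which they close (so a half turn about z gives the same grasp; the last joint's range is limited). The gripper opens to 85 mm and grips with 20 to 120 N. Pads are 22 mm wide; open, the fingers measure 114 mm over their backs; the gripper's body (76 mm by 85 mm) begins 54 mm behind the grasp point. The pads swing forward as they close: fully open they stand 13 mm farther back than shut.
Start: joints at [-1.457, 0.477, 0.022, 1.555, -0.011, 1.109, -0.083], TCP at [0.148, 0.658, 0.231] pointing down, gripper open.
Joint ranges: [-2.96, 2.96], [-0.34, 2.1], [-1.41, 1.46], [0.24, 2.44], [-1.37, 4.51], [0.17, 1.92], [-2.96, 2.96]. Speed limits (rad/s): [2.39, 2.39, 3.14, 3.14, 3.14, 3.14, 3.14].

### API

Orientations are given as a unit quaternion [w, x, y, z].
In Python, from station import * gives the robot as it stands.
- The arm moves only by the tool carry_out, never from a script. Its argument "rows" is text: rows parted by semicolons, each of 4 numbers parted by spaces: the shift along the world's x, y, z in mm, then the turn about the world's z in degrees. In form: dx dy dz yaw; .... A call has 1 to 10 rows; each row shifts and turns the commanded pose from where the row before left it; what a row does not reach is not made up. A row lasts 1/8 s, in which the tool goes at most 62.5 mm and 10.7 degrees, less where a joint would pass 70% of its speed; a pose out of reach is approached as far as the arm can. A call is refused whole if a number of a shift passes 62.5 or a number of a turn 10.7, either way. A call with a gripper value outside its range is refused whole. "claw" is the finger opening in mm, from 0 to 85.4, set as the call begins (left out, the last holds). The fingers move at their own pace and stop on an object; "force" is the grip in N (left out, the last holds). Time passes only in rows, so rows that do not move let the fingers close. It gives the time, the measured TCP pose, the force, the opening and the grip force at its end, in the units of the state.
- get_obs(): the state, without advancing time (a new reading comes with each control period).
- read_camera(name): name is "side" or "top"; returns a dict with "img" (480x640x3 uint8, blue, green, red), "fov_y" (degrees; the focal length in pixels is half the picture's height over the tangent of half this angle, whatever the lens; pixels are square), "cx", "cy" (the principal point, pixels), "world_to_cam" (4x4, takes a point from world to camera coordinates). Camera axes: x right, y up, looking along -z (the intrinsics and any distortion apply to the point x, -y, -z); pixel columns grow to the right and rows downward; lengths in m; the calibration is good to about 2 mm. A picture is of the moment at which its call begins. There is no depth.
- hand_in(): hands the job in; it is judged then, once.
Trained networks look in the newest picture that a camera, given by its name, has taken for a name from the list of things; names that differ only in an ending like _2 or _b are one class to them, and where a whole thing is asked for, a point or a joint stands for the part that bears it (a point fixed in the world has none). Each returns a list of dicts, best first, with "confidence" (0 to 1); they miss things now and then, are a little off and sometimes report something else, mostly with a low value. They report only what shows in the picture. A call takes as long as a camera call. They do not tell look-alikes from the thing itself.
- recognise(camera, thing): "centre" ([column, row] in pixels, amid what is visible of it).
- outline_of(camera, thing): "pixels" (480x640 bool, what is visible of it) and "centre" ([column, row] in pixels, amid what is visible of it).
- place_of(camera, thing): "centre" ([column, row] in pixels: a listed point, or the origin of a listed thing).
The state is a dict: "t": time; "q": joint angles; "joint_vel": joint speeds; "joint_torque": joint torques, N m; "eef_pos": TCP position; "tool_rot": TCP orientation; "contact_force": force on the tool from outside, world axes, zero at the start; "torque": the same for the moment, N m; "gripper_width": opening from 0.0 (shut) to 1.0 (fully open); "grasp_force": force on a finger pad.
Only numpy, scipy, OpenCV 4.12 (cv2) and the standard library are available. Lean on these libraries where they do the work, as an engineer would, in place of code of your own. Each camera call takes 0.05 s, during which the arm holds its last target. There are 200 camera calls.

## Working session

There is one attempt and no reset: what is moved stays moved. The work goes in short steps, Python scripts to look and compute and a tool call to move; the robot and the scene stay as the last step left them, time stands still between calls to the robot, and variables do not carry over. Pictures are saved under pics/ and viewed, at most 12 in all, crops included, and the job is handed in when it is done.

Besides the shell and the picture viewer there is one more tool, called after ">>>" as a command line: name --argument value ..., lists and objects as JSON in quotes. carry_out: Moves the arm, as the interface text tells. Its arguments: {"type":"object","properties":{"rows":{"type":"string"},"claw":{"type":"number"},"force":{"type":"number"}},"required":["rows"]}

```bash
ls -la; mkdir -p pics; cat > h.py <<'E'
from station import *
import numpy as np, cv2
def K(c):
    f=240/np.tan(np.radians(c['fov_y'])/2); return f
def ray(c,px):
    f=K(c); M=np.array(c['world_to_cam']); R=M[:3,:3]; o=-R.T@M[:3,3]
    d=R.T@np.array([(px[0]-c['cx'])/f,-(px[1]-c['cy'])/f,-1]); return o,d/np.linalg.norm(d)
def onz(c,px,z):
    o,d=ray(c,px); return o+d*(z-o[2])/d[2]
def tri(a,b):
    (o1,d1),(o2,d2)=a,b
    A=np.stack([d1,-d2],1); s=np.linalg.lstsq(A,o2-o1,rcond=None)[0]
    p,q=o1+s[0]*d1,o2+s[1]*d2; return (p+q)/2,np.linalg.norm(p-q)
def proj(c,P):
    M=np.array(c['world_to_cam']); v=M[:3,:3]@np.array(P)+M[:3,3]; f=K(c)
    return np.array([c['cx']+f*v[0]/-v[2], c['cy']+f*v[1]/v[2]])
E
python3 - <<'E'
from h import *
import station; print([n for n in dir(station) if not n.startswith('_')])
o=get_obs(); print(o)
for n in('side','top'):
    c=read_camera(n); cv2.imwrite(f'pics/{n}0.png',c['img']); print(n,{k:v for k,v in c.items() if k!='img'})
    for t in('bottle','fibre_jar','white_pot','beaker','tray_floor','tray_handle','hutch'):
        print(t,[(np.round(r['centre']).tolist(),round(float(r['confidence']),2)) for r in place_of(n,t)])
E
```

```text
total 12
drwxr-xr-x  3 agent agent 4096 Nov 30 05:41 .
drwxr-xr-x 23 root  root  4096 Nov 30 05:41 ..
drwxr-xr-x  2 agent agent 4096 Nov 30 05:41 pics
['PlanningError', 'get_obs', 'grip_point_offset', 'hand_in', 'outline_of', 'place_of', 'read_camera', 'recognise']
{'t': 0.0, 'q': array([-1.45709419,  0.47781003,  0.02234353,  1.55645209, -0.01149576,
        1.10931376, -0.08310106]), 'joint_vel': array([ 0.00078479, -0.00033608,  0.00064135,  0.00089007, -0.00183603,
       -0.00056016, -0.00114015]), 'joint_torque': array([-2.09317623e-04, -5.96438742e+01,  1.60765104e+00, -2.81200022e+01,
        1.23702458e-02,  9.25536908e-03, -2.65579292e-07]), 'eef_pos': array([0.14837891, 0.65787659, 0.23031888]), 'tool_rot': array([-3.07671912e-05,  1.10664360e-01,  9.93857404e-01, -9.26963765e-04]), 'contact_force': array([-0.67879685,  0.16893096, -0.04683996]), 'torque': array([-0.03613096,  0.03965965,  0.01040288]), 'grasp_force': 0.0, 'gripper_width': 0.998756365581937}
side {'fov_y': 50.01204506409764, 'cx': 319.2819217017871, 'cy': 237.3038197193996, 'world_to_cam': array([[ 0.82007
[... 423 characters left out ...]
]
tray_handle [([200.0, 212.0], 0.88)]
hutch [([276.0, 186.0], 0.6)]
top {'fov_y': 47.22411812610052, 'cx': 324.4206386586923, 'cy': 247.63013788570976, 'world_to_cam': array([[-0.01633083, -0.99984407,  0.00671871, -0.06540857],
       [ 0.97824353, -0.01458739,  0.20694638, -0.55850756],
       [-0.2068161 ,  0.00995214,  0.97832922, -1.09044588],
       [ 0.        ,  0.        ,  0.        ,  1.        ]])}
bottle [([446.0, 237.0], 0.96), ([468.0, 187.0], 0.83), ([426.0, 191.0], 0.65)]
fibre_jar [([377.0, 304.0], 0.58)]
white_pot [([449.0, 310.0], 0.88)]
beaker [([361.0, 236.0], 0.93)]
tray_floor [([210.0, 255.0], 0.97)]
tray_handle [([218.0, 301.0], 0.82)]
hutch [([207.0, 215.0], 0.71)]
```

View both.

View pics/side0.png

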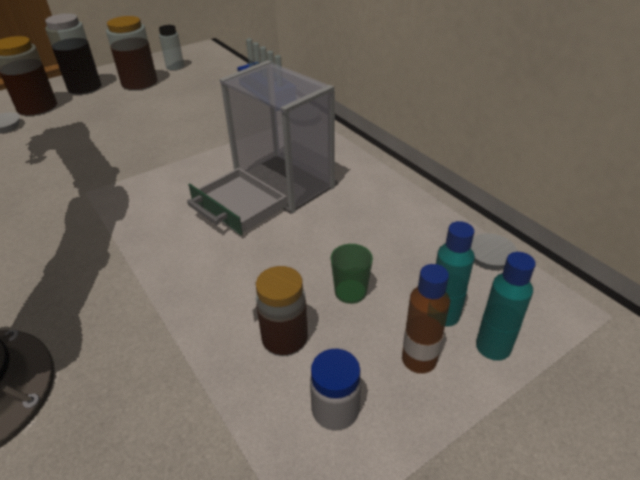

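View pics/top0.png

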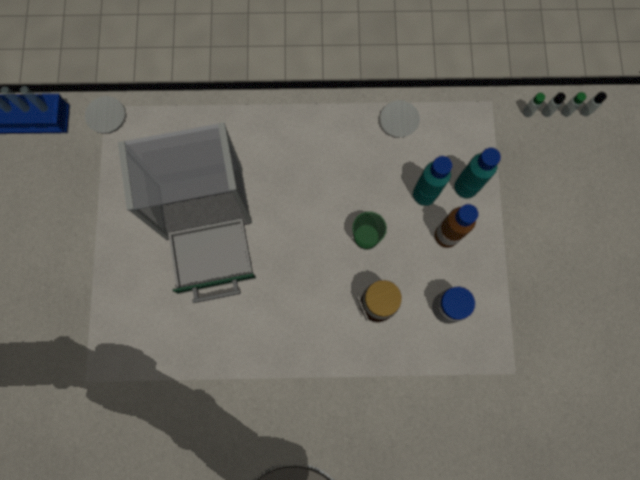

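In the side view the amber, blue-capped bottle has its base at (420,357). It could be confused with the turquoise bottles at (496,345) and (443,313), and the white pot's blue lid at (336,370). In the top view the amber base is at (446,237), the turquoise ones at (468,187) and (426,191), and the pot at (455,303). I choose side (420,357) / top (446,237). Next come a crop check and measurements.

```bash
python3 - <<'E'
from h import *
s=read_camera('side'); t=read_camera('top')
P={}
def near(cam,th,px):
    r=place_of(cam,th); r=[np.array(x['centre'],float) for x in r]
    return min(r,key=lambda c:np.linalg.norm(c-px)) if r else None
for th,a,b in(('bottle',(420,357),(446,237)),('bottle',(496,345),(468,187)),('bottle',(443,313),(426,191)),('fibre_jar',(286,337),(377,304)),('white_pot',(334,408),(449,310)),('tray_floor',(241,202),(210,255)),('tray_handle',(200,212),(218,301)),('hutch',(276,186),(207,215))):
    x,y=near('side',th,a),near('top',th,b)
    if x is not None and y is not None: print(th,*[np.round(v,4) for v in tri(ray(s,x),ray(t,y))])
print('beaker',onz(t,(361,236),0), 'mean z0')
# blue cap centroid by colour near amber bottle
def cap(c,x0,x1,y0,y1):
    h=cv2.cvtColor(c['img'][y0:y1,x0:x1],cv2.COLOR_BGR2HSV); m=((h[...,0]>105)&(h[...,0]<130)&(h[...,1]>140)).astype(np.uint8)
    n,l,st,ce=cv2.connectedComponentsWithStats(m); i=1+np.argmax(st[1:,4]); return ce[i]+[x0,y0],st[i]
a,sa=cap(s,405,455,255,305); b,sb=cap(t,452,485,200,235); print('cap',a,b,sa,sb,tri(ray(s,a),ray(t,b)))
cv2.imwrite('pics/crop.png',np.hstack([cv2.resize(s['img'][210:390,370:550],(400,400)),cv2.resize(t['img'][140:260,400:520],(400,400))]))
E
```

```text
bottle [ 0.5864 -0.3444  0.0009] 0.0017
bottle [ 0.6959 -0.3961  0.0123] 0.0058
bottle [ 0.6863 -0.3047 -0.0986] 0.0799
fibre_jar [ 0.437  -0.182   0.0092] 0.005
white_pot [ 0.4351 -0.3356  0.0012] 0.0051
tray_floor [0.5529 0.1751 0.0131] 0.0105
tray_handle [0.457  0.1501 0.0431] 0.0004
hutch [0.652  0.1879 0.0108] 0.0055
beaker [ 0.59491215 -0.15610166  0.        ] mean z0
cap [434.06531205 279.70246734] [466.48447205 214.81677019] [ 16   9  28  34 689] [  4   5  21  21 322] (array([ 0.59200388, -0.34392126,  0.17602296]), np.float64(0.0007736570814099165))
```

View pics/crop.png

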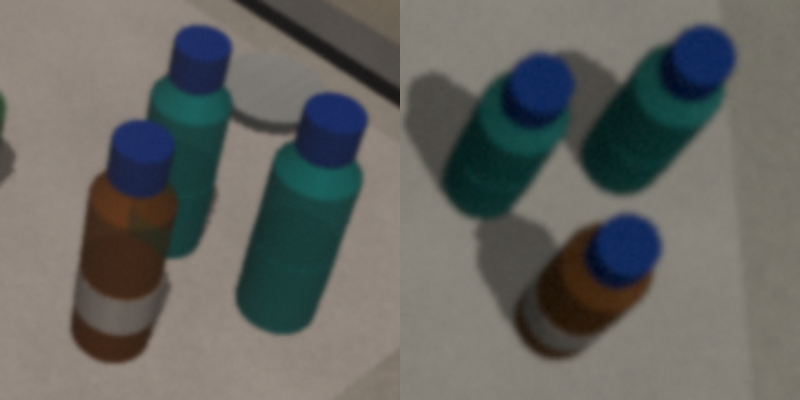

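The crop shows the amber bottle, white label and blue cap, standing in front of the two turquoise look-alikes, at about (0.590, -0.344). The commands only allow yaw about z, so I'll invert it by laying it down, gripping it near the foot and letting the cap hang. I'll do the reverse to set it upright.

>>> carry_out --rows "30 -38 14 2.5;30 -38 14 2.5;30 -38 14 2.5;30 -38 14 2.5;30 -38 14 2.5;25 -45 0 0;25 -45 0 0;25 -45 0 0;25 -45 0 0;25 -45 0 0" --claw 85 --force 40

```text
t: 2.95
eef_pos: [0.4242, 0.2419, 0.3016]
tool_rot: [0.0, 0.002, 1.0, 0.0]
contact_force: [0.4, -0.2, -1.0]
gripper_width: 0.994
grasp_force: 0.0
```

>>> carry_out --rows "16 -43 0 0;16 -43 0 0;16 -43 0 0;16 -43 0 0;16 -43 0 0;16 -43 0 0;16 -43 0 0;16 -43 0 0;0 0 0 0"

```text
t: 4.08
eef_pos: [0.5517, -0.1048, 0.3015]
tool_rot: [0.0, 0.005, 1.0, -0.001]
contact_force: [-0.7, 0.1, -0.0]
gripper_width: 0.992
grasp_force: 0.0
```

>>> carry_out --rows "6 -40 0 0;6 -40 0 0;6 -40 0 0;7 -40 0 0;7 -40 0 0;7 -39 0 0;0 0 -20 0;0 0 -20 0;0 0 0 0"

```text
t: 5.2
eef_pos: [0.59, -0.3365, 0.2586]
tool_rot: [-0.002, 0.001, 1.0, 0.002]
contact_force: [0.2, -0.4, -0.3]
gripper_width: 0.995
grasp_force: 0.0
```

>>> carry_out --rows "0 0 -25 0;0 0 -25 0;0 0 -25 0;0 0 -20 0;0 0 -11 0;0 0 0 0"

```text
t: 5.95
eef_pos: [0.5904, -0.3391, 0.1549]
tool_rot: [-0.0, 0.002, 1.0, 0.0]
contact_force: [0.5, -0.2, 0.3]
gripper_width: 0.998
grasp_force: 0.0
```

>>> carry_out --rows "0 0 0 0;0 0 0 0;0 0 0 0;0 0 0 0;0 0 0 0;0 0 0 0" --claw 20 --force 40

```text
t: 6.7
eef_pos: [0.5909, -0.3403, 0.1562]
tool_rot: [0.001, 0.002, 1.0, -0.001]
contact_force: [-0.2, -1.6, 5.9]
gripper_width: 0.433
grasp_force: 40.3
```

>>> carry_out --rows "0 0 10 0;0 0 25 0;0 0 35 0;0 0 35 0;0 0 30 0;0 0 14 0;0 0 0 0"

```text
t: 7.58
eef_pos: [0.5905, -0.3393, 0.3043]
tool_rot: [0.0, 0.002, 1.0, 0.0]
contact_force: [-0.1, 0.1, -4.0]
gripper_width: 0.434
grasp_force: 40.8
```

>>> carry_out --rows "-5 15 0 0;-10 30 0 0;-14 42 0 0;-14 42 0 0;-14 42 0 0;-14 42 0 0;-14 42 0 0;-14 42 0 0;-9 30 0 0;-3 13 0 0"

```text
t: 8.82
eef_pos: [0.4776, 0.0029, 0.3032]
tool_rot: [-0.001, -0.0, 1.0, 0.0]
contact_force: [-0.6, -0.2, -3.4]
gripper_width: 0.437
grasp_force: 41.0
```

>>> carry_out --rows "0 0 -20 0;0 0 -30 0;0 0 -30 0;0 0 -30 0;0 0 -20 0;0 0 -10 0;0 0 -4 0;0 0 0 0"

```text
t: 9.82
eef_pos: [0.4798, 0.0003, 0.1606]
tool_rot: [0.0, 0.002, 1.0, 0.0]
contact_force: [0.0, -0.7, -4.2]
gripper_width: 0.43
grasp_force: 41.0
```

```bash
python3 - <<'E'
from h import *
o=get_obs(); print(o['eef_pos'],o['contact_force'],o['grasp_force'])
for n in('side','top'): 
    c=read_camera(n); cv2.imwrite(f'pics/{n}1.png',c['img'])
E
```

```text
[4.79759058e-01 3.48626417e-04 1.60604601e-01] [ 0.03087458 -0.67081435 -4.17130924] 40.95808982849121
```

View pics/side1.png

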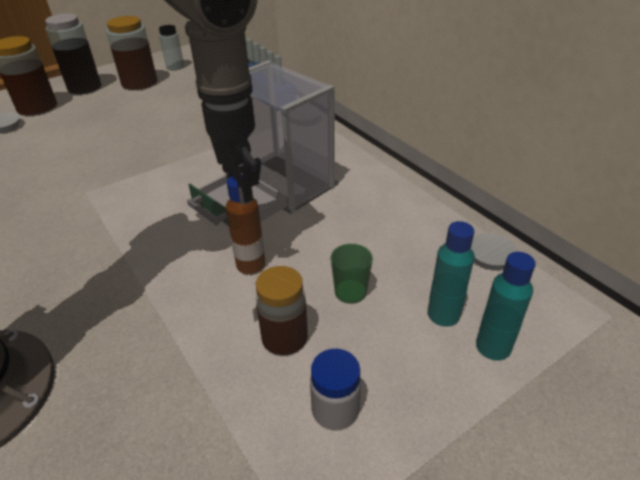

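>>> carry_out --rows "0 0 -6 0;15 0 0 0;15 0 1 0;15 0 -2 0;15 0 -2 0;15 0 -4 0;15 0 -4 0" --force 22

```text
t: 10.8
eef_pos: [0.5704, 0.0001, 0.1434]
tool_rot: [0.0, 0.002, 1.0, -0.0]
contact_force: [-2.2, -0.3, 0.1]
gripper_width: 0.431
grasp_force: 44.1
```

```bash
python3 - <<'E'
from h import *
o=get_obs(); print(o['eef_pos'],o['contact_force'],o['torque'],o['grasp_force'])
c=read_camera('side'); cv2.imwrite('pics/s2.png',cv2.resize(c['img'][120:320,170:370],(400,400)))
E
```

```text
[5.70371459e-01 1.41082866e-04 1.43387721e-01] [-2.1836227  -0.33067148  0.10765729] [-0.55089205  0.5438077   0.1160407 ] 44.117369055747986
```

View pics/s2.png

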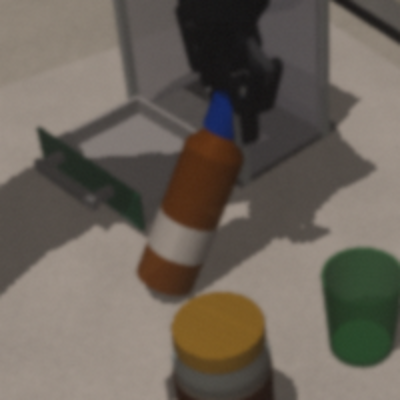

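The crop shows the bottle tilting as planned: foot at (165,285), cap at (218,115) in the fingers. I'll carry on along the arc.

>>> carry_out --rows "14 0 -6 0;14 0 -7 0;13 0 -9 0;12 0 -10 0;11 0 -11 0;10 0 -12 0;9 0 -12 0;8 0 -13 0;7 0 -14 0;6 0 -14 0"

```text
t: 12.1
eef_pos: [0.6732, 0.0006, 0.0338]
tool_rot: [-0.001, 0.002, 1.0, 0.0]
contact_force: [2.5, -1.1, 1.1]
gripper_width: 0.431
grasp_force: 40.9
```

>>> carry_out --rows "4 0 -13 0;3 0 -9 0;1 0 -3 0;0 0 0 0;0 0 0 0"

```text
t: 12.72
eef_pos: [0.681, 0.0006, 0.0104]
tool_rot: [-0.0, 0.002, 1.0, 0.0]
contact_force: [-2.1, 0.9, -0.0]
gripper_width: 0.43
grasp_force: 40.2
```

```bash
python3 - <<'E'
from h import *
o=get_obs(); print(o['eef_pos'],o['contact_force'],o['torque'],o['grasp_force'])
s=read_camera('side');t=read_camera('top'); cv2.imwrite('pics/s3.png',np.hstack([cv2.resize(s['img'][120:320,170:370],(400,400)),cv2.resize(t['img'][120:320,220:420],(400,400))]))
E
```

```text
[6.80973512e-01 6.41520907e-04 1.04272504e-02] [-2.05703463  0.92293662 -0.03646993] [-0.00230036  0.67120451  0.02867254] 40.22857189178467
```

View pics/s3.png

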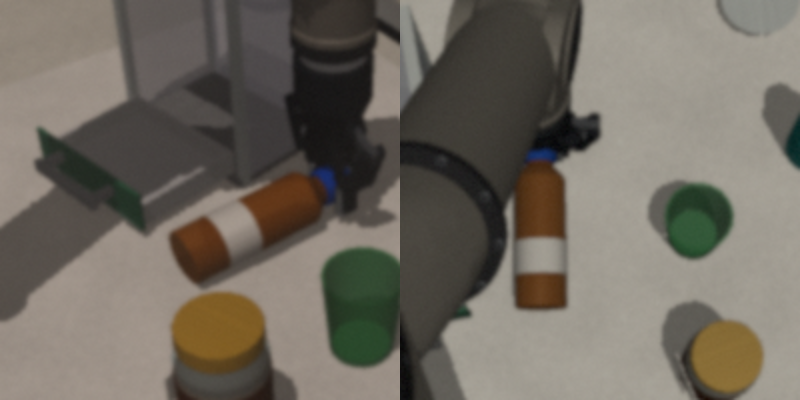

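The bottle lies along x, label end at crop (540,290), cap in the fingers at (540,155), with nothing touched. Now I'll release it and regrip near the foot.

>>> carry_out --rows "0 0 0 0;0 0 0 0;0 0 0 0;0 0 10 0;0 0 25 0;0 0 35 0;0 0 10 0" --claw 85

```text
t: 13.7
eef_pos: [0.6833, 0.0002, 0.0934]
tool_rot: [0.002, 0.002, 1.0, 0.0]
contact_force: [-1.0, 1.1, 0.4]
gripper_width: 0.995
grasp_force: 0.0
```

>>> carry_out --rows "-25 0 0 0;-35 0 0 0;-40 0 0 0;-35 0 0 0;-20 0 0 0;0 0 0 0;0 0 0 0"

```text
t: 14.58
eef_pos: [0.5277, 0.0006, 0.0905]
tool_rot: [0.001, 0.002, 1.0, 0.0]
contact_force: [-0.2, 0.0, -0.4]
gripper_width: 0.995
grasp_force: 0.0
```

```bash
python3 - <<'E'
from h import *
o=get_obs(); print(o['eef_pos'],o['gripper_width'])
s=read_camera('side');t=read_camera('top')
for n,c in(('side',s),('top',t)):
    for r in outline_of(n,'bottle'):
        m=r['pixels']; b=c['img'].astype(int)
        am=m&(b[...,2]>b[...,0]*1.6)  # amber
        if am.sum()>300:
            ys,xs=np.nonzero(am); pts=np.stack([xs,ys],1).astype(np.float32); rect=cv2.minAreaRect(pts)
            print(n,r['confidence'],am.sum(),[np.round(onz(c,p,.028),3) for p in cv2.boxPoints(rect)])
E
```

```text
[0.52769952 0.00064619 0.09049839] 0.9949279723470895
side 0.77 1599 [array([0.509, 0.038, 0.028]), array([0.686, 0.045, 0.028]), array([ 0.657, -0.037,  0.028]), array([ 0.492, -0.038,  0.028])]
```

>>> carry_out --rows "-3 0 -20 0;0 0 -25 0;0 0 -22 0;0 0 -12 0;0 0 -3 0;0 0 0 0"

```text
t: 15.52
eef_pos: [0.5239, 0.0004, 0.0086]
tool_rot: [0.0, 0.002, 1.0, 0.0]
contact_force: [-0.2, -0.7, 0.7]
gripper_width: 0.997
grasp_force: 0.0
```

>>> carry_out --rows "0 0 0 0;0 0 0 0;0 0 0 0;0 0 0 0;0 0 0 0" --claw 45 --force 20

```text
t: 16.15
eef_pos: [0.5239, 0.0005, 0.009]
tool_rot: [0.001, 0.002, 1.0, 0.0]
contact_force: [-0.8, 0.1, 6.5]
gripper_width: 0.645
grasp_force: 21.1
```

>>> carry_out --rows "0 0 8 0;0 0 15 0;0 0 20 0;0 0 20 0;0 0 20 0;0 0 10 0;0 0 0 0"

```text
t: 17.02
eef_pos: [0.5237, 0.0006, 0.102]
tool_rot: [0.001, 0.002, 1.0, 0.0]
contact_force: [-0.6, -0.3, -3.8]
gripper_width: 0.643
grasp_force: 22.5
```

```bash
python3 - <<'E'
from h import *
o=get_obs(); print(o['eef_pos'],o['contact_force'],o['torque'],o['grasp_force'])
s=read_camera('side');t=read_camera('top'); cv2.imwrite('pics/s4.png',np.hstack([cv2.resize(s['img'][120:320,170:370],(400,400)),cv2.resize(t['img'][120:320,220:420],(400,400))]))
E
```

```text
[0.52374933 0.00062613 0.10200651] [-0.64035222 -0.29983485 -3.79431666] [-0.00936236  0.23930502 -0.04347015] 22.52637537312694
```

View pics/s4.png

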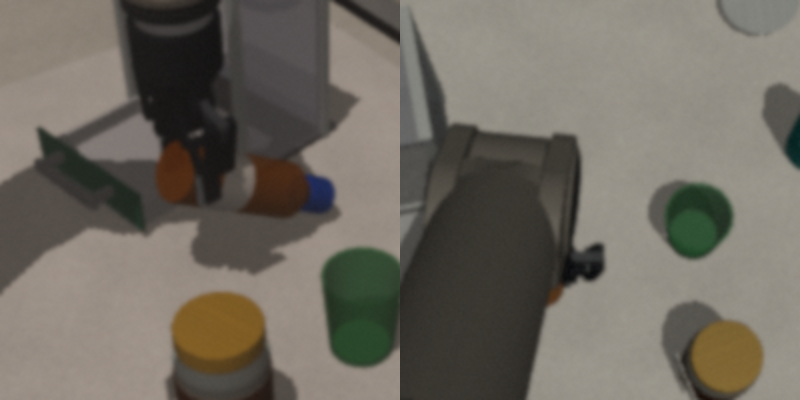

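The bottle is lifted but still nearly horizontal: foot at crop (175,170), cap at (315,193). Pad friction is holding about 0.24 Nm, so I'll try sharp upward starts to swing the cap down.

>>> carry_out --rows "0 0 62 0;0 0 0 0;0 0 62 0;0 0 -30 0;0 0 62 0;0 0 0 0;0 0 0 0"

```text
t: 18.0
eef_pos: [0.5225, 0.0006, 0.2558]
tool_rot: [-0.001, 0.002, 1.0, -0.0]
contact_force: [0.1, -0.6, -4.7]
gripper_width: 0.64
grasp_force: 25.8
```

```bash
cat > st.py <<'E'
from h import *
o=get_obs(); print(o['t'],o['eef_pos'],o['contact_force'],o['torque'],o['grasp_force'])
for n in('side','top'):
    c=read_camera(n); b=c['img'].astype(int)
    f=proj(c,o['eef_pos']+[0,0,.02]); print(n,'grip px',f.round())
    h=cv2.cvtColor(c['img'],cv2.COLOR_BGR2HSV)
    m=((h[...,0]>105)&(h[...,0]<130)&(h[...,1]>140)).astype(np.uint8); k,l,s,ce=cv2.connectedComponentsWithStats(m)
    print('blue',[(ce[i].round().tolist(),int(s[i,4])) for i in range(1,k) if s[i,4]>60])
    for r in place_of(n,'bottle'): print(' origin',np.round(r['centre']),round(float(r['confidence']),2))
E
python3 st.py
```

```text
18.0 [0.52254127 0.0006339  0.25579162] [ 0.09086634 -0.59582898 -4.73228158] [-0.06236922  0.10327344 -0.04364054] 25.83298478362849
side grip px [255. 128.]
blue [([461.0, 236.0], 510), ([519.0, 268.0], 722), ([335.0, 373.0], 1821)]
 origin [442. 312.] 0.69
 origin [493. 345.] 0.61
 origin [248. 122.] 0.6
top grip px [281. 242.]
blue [([35.0, 116.0], 2055), ([489.0, 159.0], 326), ([441.0, 167.0], 322), ([457.0, 303.0], 806)]
 origin [425. 192.] 0.87
 origin [464. 187.] 0.73
```

>>> carry_out --rows "0 0 62 0;0 0 0 0;0 0 -30 0;0 0 30 0;0 0 0 0;0 0 0 0"

```text
t: 18.95
eef_pos: [0.5231, 0.0005, 0.3181]
tool_rot: [-0.001, 0.002, 1.0, -0.0]
contact_force: [-0.4, 0.4, -4.3]
gripper_width: 0.643
grasp_force: 25.8
```

```bash
cat > st2.py <<'E'
from h import *
import sys
o=get_obs(); print(o['t'],o['eef_pos'],o['contact_force'],o['torque'],o['grasp_force'])
c=read_camera('side'); g=o['eef_pos']+[0,0,.02]
h=cv2.cvtColor(c['img'],cv2.COLOR_BGR2HSV); f=proj(c,g)
yy,xx=np.mgrid[:480,:640]; near=np.hypot(xx-f[0],yy-f[1])<150
am=near&(h[...,0]<14)&(h[...,1]>120)&(h[...,2]>40); am[:, :150]=0
am=cv2.morphologyEx(am.astype(np.uint8),cv2.MORPH_OPEN,np.ones((3,3)))
bl=near&(h[...,0]>105)&(h[...,0]<130)&(h[...,1]>120); bl=cv2.morphologyEx(bl.astype(np.uint8),cv2.MORPH_OPEN,np.ones((3,3)))
for nm,m in(('amber',am),('blue',bl)):
    k,l,s,ce=cv2.connectedComponentsWithStats(m); print(nm,[(ce[i].round().tolist(),s[i].tolist()) for i in range(1,k) if s[i,4]>40])
print('grip',f)
for a in range(0,180,15):
    d=np.array([np.sin(np.radians(a)),0,np.cos(np.radians(a))]); print(a,proj(c,g+.15*d).round(),end=' ')
if len(sys.argv)>1: cv2.imwrite(sys.argv[1],cv2.resize(c['img'][40:290,150:400],(500,500)))
E
python3 st2.py pics/s5.png
```

```text
18.95 [5.23066425e-01 4.89694905e-04 3.18148761e-01] [-0.43817082  0.44495029 -4.31637517] [0.0329978  0.07688886 0.00239323] 25.83697170834057
amber [([243.0, 94.0], [228, 74, 29, 40, 799]), ([271.0, 147.0], [251, 126, 37, 40, 929])]
blue [([282.0, 173.0], [271, 164, 20, 18, 237])]
grip [251.71254408  90.46837296]
0 [240. -17.] 15 [266. -18.] 30 [289. -11.] 45 [308.   3.] 60 [322.  21.] 75 [330.  43.] 90 [332.  66.] 105 [330.  89.] 120 [323. 112.] 135 [312. 132.] 150 [297. 150.] 165 [280. 164.]
```

View pics/s5.png

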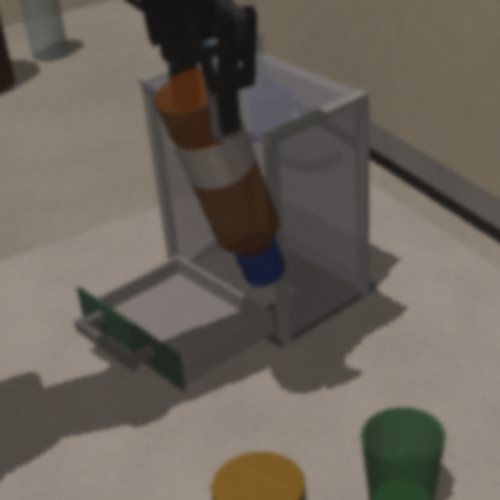

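The crop shows the bottle inverted: foot at (185,90) up in the fingers, cap at (262,262) pointing down, about 163° from upright. I'll hold it there for a second, then lower it and lay it back down.

>>> carry_out --rows "0 0 0 0;0 0 0 0;0 0 0 0;0 0 0 0;0 0 0 0;0 0 0 0;0 0 0 0;0 0 0 0;5 0 0 0;10 0 0 0"

```text
t: 20.25
eef_pos: [0.539, 0.0006, 0.3194]
tool_rot: [0.0, 0.002, 1.0, 0.0]
contact_force: [-0.1, -0.7, -3.2]
gripper_width: 0.641
grasp_force: 25.8
```

>>> carry_out --rows "14 -2 -10 0;16 -2 -22 0;14 -2 -28 0;10 -2 -30 0;6 -2 -30 0;2 0 -24 0;0 0 -14 0;0 0 -7 0;0 0 0 0"

```text
t: 21.38
eef_pos: [0.6012, -0.0097, 0.1548]
tool_rot: [0.001, 0.002, 1.0, -0.0]
contact_force: [0.7, -1.3, -4.3]
gripper_width: 0.64
grasp_force: 25.8
```

```bash
python3 st2.py pics/s6.png
```

```text
21.375 [ 0.60124151 -0.00972431  0.15475477] [ 0.68532473 -1.2811545  -4.25125755] [0.01655204 0.13896136 0.0299665 ] 25.834276141093728
amber [([296.0, 171.0], [283, 154, 25, 35, 658]), ([316.0, 212.0], [300, 197, 30, 29, 580])]
blue []
grip [303.04635393 168.18207963]
0 [299.  88.] 15 [320.  84.] 30 [338.  87.] 45 [352.  96.] 60 [362. 108.] 75 [368. 124.] 90 [369. 142.] 105 [366. 161.] 120 [360. 179.] 135 [350. 196.] 150 [337. 211.] 165 [322. 224.]
```

>>> carry_out --rows "-3 0 -4 0;-14 0 -5 0;-14 0 -5 0;-14 0 -6 0;-13 0 -7 0;-12 0 -9 0;-12 0 -9 0;-10 0 -10 0;-10 0 -11 0"

```text
t: 22.55
eef_pos: [0.498, -0.0094, 0.0884]
tool_rot: [0.0, 0.002, 1.0, 0.0]
contact_force: [-3.1, 0.4, 1.8]
gripper_width: 0.642
grasp_force: 22.9
```

```bash
python3 st2.py pics/s6.png
```

```text
22.55 [ 0.49801182 -0.00936863  0.08835405] [-3.11643833  0.42236946  1.83925359] [0.09317597 0.31812841 0.02176017] 22.876717366743833
amber [([247.0, 222.0], [236, 205, 22, 32, 583]), ([297.0, 227.0], [282, 212, 31, 29, 696]), ([276.0, 335.0], [263, 321, 30, 32, 676])]
blue [([319.0, 228.0], [314, 221, 12, 15, 151])]
grip [255.62884011 219.13205685]
0 [246. 145.] 15 [268. 140.] 30 [287. 141.] 45 [303. 148.] 60 [315. 159.] 75 [322. 173.] 90 [325. 190.] 105 [323. 207.] 120 [317. 224.] 135 [308. 241.] 150 [295. 256.] 165 [280. 269.]
```

>>> carry_out --rows "-7 0 -12 0;-7 0 -13 0;-6 0 -13 0;-5 0 -13 0;-4 0 -13 0;-3 0 -10 0;0 0 -5 0;0 0 0 0;0 0 0 0"

```text
t: 23.72
eef_pos: [0.4674, -0.0095, 0.0102]
tool_rot: [0.001, 0.002, 1.0, 0.0]
contact_force: [-5.6, 1.7, 18.0]
gripper_width: 0.645
grasp_force: 26.7
```

```bash
python3 st2.py pics/s6.png
```

```text
23.725 [ 0.46737428 -0.00949354  0.0101765 ] [-5.6158307   1.66492977 17.99944692] [ 0.14001716  1.06867787 -0.00557137] 26.673618676140904
amber [([287.0, 240.0], [264, 224, 44, 37, 976]), ([238.0, 262.0], [228, 247, 19, 31, 432]), ([277.0, 335.0], [261, 319, 32, 35, 757])]
blue [([314.0, 228.0], [305, 220, 17, 18, 209]), ([330.0, 366.0], [312, 349, 43, 41, 1121])]
grip [245.35021353 258.5447946 ]
0 [235. 192.] 15 [256. 186.] 30 [275. 186.] 45 [291. 191.] 60 [303. 201.] 75 [310. 213.] 90 [313. 228.] 105 [311. 244.] 120 [306. 260.] 135 [297. 275.] 150 [284. 290.] 165 [270. 302.]
```

>>> carry_out --rows "0 0 2 0;0 0 0 0"

```text
t: 24.02
eef_pos: [0.467, -0.0095, 0.0111]
tool_rot: [0.0, 0.002, 1.0, -0.0]
contact_force: [0.3, 0.1, -2.5]
gripper_width: 0.642
grasp_force: 24.3
```

>>> carry_out --rows "0 0 0 0;0 0 0 0;0 0 0 0;0 0 10 0;0 0 25 0;0 0 35 0;0 0 10 0;0 0 0 0" --claw 85

```text
t: 25.02
eef_pos: [0.4669, -0.0093, 0.0919]
tool_rot: [0.001, 0.002, 1.0, 0.0]
contact_force: [0.1, -0.6, -0.4]
gripper_width: 0.997
grasp_force: 0.0
```

>>> carry_out --rows "25 0 0 0;35 0 0 0;40 0 0 0;34 0 0 0;18 0 0 0;0 0 0 0"

```text
t: 25.78
eef_pos: [0.6186, -0.0095, 0.0897]
tool_rot: [-0.001, 0.002, 1.0, -0.0]
contact_force: [1.2, 0.5, -0.5]
gripper_width: 0.994
grasp_force: 0.0
```

```bash
python3 st2.py pics/s6.png; python3 - <<'E'
from h import *
for n in('side','top'):
    c=read_camera(n); h=cv2.cvtColor(c['img'],cv2.COLOR_BGR2HSV)
    m=((h[...,0]>105)&(h[...,0]<130)&(h[...,1]>120)).astype(np.uint8); m[:,:150]=0
    k,l,s,ce=cv2.connectedComponentsWithStats(m)
    print(n,[(ce[i].round().tolist(),int(s[i,4]),onz(c,ce[i],.028).round(3)) for i in range(1,k) if s[i,4]>30])
    for r in place_of(n,'bottle'): print(np.round(r['centre']),onz(c,r['centre'],.028).round(3))
E
```

```text
25.775 [ 0.61855638 -0.00952531  0.08969488] [ 1.16327966  0.46444097 -0.54829853] [0.0168925  0.0206648  0.00348556] 0.0
amber [([287.0, 241.0], [265, 225, 42, 36, 953]), ([241.0, 261.0], [227, 246, 29, 32, 635]), ([276.0, 330.0], [262, 320, 30, 22, 444])]
blue [([314.0, 228.0], [305, 220, 17, 19, 226]), ([453.0, 234.0], [448, 222, 12, 27, 193])]
grip [312.12060402 194.62432132]
0 [310. 122.] 15 [329. 118.] 30 [345. 120.] 45 [359. 127.] 60 [368. 138.] 75 [374. 152.] 90 [375. 168.] 105 [372. 185.] 120 [365. 202.] 135 [356. 218.] 150 [344. 233.] 165 [330. 245.] side [([313.0, 228.0], 230, array([ 0.62 , -0.009,  0.028])), ([460.0, 237.0], 609, array([ 0.831, -0.195,  0.028])), ([518.0, 268.0], 767, array([ 0.851, -0.317,  0.028])), ([335.0, 373.0], 1859, array([ 0.456, -0.303,  0.028]))]
[442. 316.] [ 0.661 -0.317  0.028]
[495. 345.] [ 0.686 -0.405  0.028]
[283. 335.] [ 0.431 -0.199  0.028]
[232. 266.] [ 0.439 -0.01   0.028]
top [([489.0, 158.0], 336, array([ 0.762, -0.445,  0.028])), ([441.0, 167.0], 326, array([ 0.744, -0.337,  0.028])), ([295.0, 223.0], 166, array([ 0.619, -0.012,  0.028])), ([457.0, 303.0], 828, array([ 0.441, -0.353,  0.028]))]
[296. 304.] [ 0.443 -0.012  0.028]
[424. 190.] [ 0.689 -0.297  0.028]
```

>>> carry_out --rows "1 0 -20 0;0 0 -25 0;0 0 -22 0;0 0 -11 0;0 0 -2 0;0 0 0 0"

```text
t: 26.78
eef_pos: [0.6198, -0.0096, 0.0116]
tool_rot: [0.0, 0.002, 1.0, 0.0]
contact_force: [-1.1, 0.6, -0.8]
gripper_width: 1.0
grasp_force: 0.0
```

>>> carry_out --rows "0 0 0 0;0 0 0 0;0 0 0 0;0 0 0 0;0 0 0 0;0 0 0 0" --claw 25 --force 20

```text
t: 27.52
eef_pos: [0.6199, -0.0095, 0.0116]
tool_rot: [0.0, 0.002, 1.0, 0.0]
contact_force: [0.1, -0.1, 4.6]
gripper_width: 0.434
grasp_force: 22.6
```

>>> carry_out --rows "-2 0 10 0;-4 0 20 0;-6 0 25 0;-8 0 25 0;-10 0 25 0;-12 0 25 0;-12 0 25 0;-10 0 25 0;0 0 10 0;0 0 0 0"

```text
t: 28.78
eef_pos: [0.5558, -0.0094, 0.202]
tool_rot: [0.001, 0.002, 1.0, 0.0]
contact_force: [0.7, -0.1, -4.0]
gripper_width: 0.438
grasp_force: 22.6
```

```bash
python3 st2.py pics/s6.png
```

```text
28.775 [ 0.55583225 -0.00940183  0.20195456] [ 0.65944054 -0.13532381 -3.9766645 ] [ 0.03137508 -0.17172931  0.0516169 ] 22.61387586593628
amber [([269.0, 193.0], [250, 168, 39, 51, 1397]), ([253.0, 243.0], [240, 231, 29, 22, 409])]
blue [([275.0, 158.0], [269, 146, 11, 24, 211])]
grip [279.11797655 153.11427608]
0 [272.  65.] 15 [294.  62.] 30 [314.  66.] 45 [330.  76.] 60 [342.  90.] 75 [349. 107.] 90 [351. 127.] 105 [348. 146.] 120 [341. 166.] 135 [331. 184.] 150 [318. 200.] 165 [302. 213.]
```

>>> carry_out --rows "0 0 62 0;0 0 0 0;0 0 -10 0;0 0 50 0;0 0 0 0;0 0 0 0"

```text
t: 29.58
eef_pos: [0.5542, -0.0093, 0.3007]
tool_rot: [-0.002, 0.002, 1.0, -0.0]
contact_force: [-0.4, -0.6, -4.5]
gripper_width: 0.438
grasp_force: 22.4
```

```bash
python3 st2.py
```

```text
29.575 [ 0.55418637 -0.00931899  0.30074218] [-0.35930203 -0.56531076 -4.52871322] [ 0.04623755 -0.10753819 -0.00085871] 22.442517578601837
amber [([272.0, 144.0], [256, 118, 35, 53, 1562]), ([267.0, 198.0], [253, 188, 30, 20, 444])]
blue [([269.0, 105.0], [265, 92, 11, 26, 224])]
grip [273.70402152  98.0064065 ]
0 [265.  -6.] 15 [290.  -7.] 30 [312.  -1.] 45 [329.  12.] 60 [342.  30.] 75 [349.  51.] 90 [351.  74.] 105 [348.  96.] 120 [341. 118.] 135 [330. 138.] 150 [316. 155.] 165 [299. 169.]
```

>>> carry_out --rows "12 0 0 0;24 0 0 0;34 0 0 0;0 0 0 0;0 0 0 0"

```text
t: 30.25
eef_pos: [0.6251, -0.0097, 0.3021]
tool_rot: [-0.001, 0.002, 1.0, -0.0]
contact_force: [-0.1, 0.0, -4.2]
gripper_width: 0.435
grasp_force: 22.4
```

```bash
python3 st2.py pics/s7.png
```

```text
30.25 [ 0.62505093 -0.00970824  0.3020742 ] [-0.14976398  0.0385105  -4.2198215 ] [-0.00349652 -0.04709313 -0.01824002] 22.391344606876373
amber [([311.0, 130.0], [295, 104, 34, 52, 1408]), ([305.0, 183.0], [292, 173, 28, 19, 369])]
blue [([308.0, 92.0], [304, 80, 11, 25, 218])]
grip [311.83612353  85.29969362]
0 [309. -16.] 15 [331. -17.] 30 [351. -10.] 45 [366.   2.] 60 [377.  20.] 75 [383.  41.] 90 [384.  63.] 105 [380.  85.] 120 [373. 106.] 135 [362. 126.] 150 [348. 142.] 165 [332. 156.]
```

```bash
python3 - <<'E'
from h import *
from scipy.optimize import minimize
o=get_obs(); s=read_camera('side'); g=o['eef_pos']+[0,0,.019]
# bottle tilt: lower amber centroid/upper centroid line
def err(v):
    a,b=v; d=np.array([np.sin(a),np.sin(b),-1]); d/=np.linalg.norm(d); e=0
    q=proj(s,g+d*.15)-proj(s,g+d*.05); q/=np.linalg.norm(q)
    return q
meas=np.array([305.,183])-[311,130]; meas/=np.linalg.norm(meas)
best=min(np.radians(np.arange(-30,30,.5)),key=lambda a:np.linalg.norm(err((a,0))-meas)); print('tilt x deg (foot +x)',np.degrees(best))
t=read_camera('top')
for n,c in(('side',s),('top',t)):
    for th,z in(('tray_floor',.018),('tray_handle',.042),('hutch',.0)):
        for r in place_of(n,th): print(n,th,round(float(r['confidence']),2),np.round(r['centre'],1),onz(c,r['centre'],z).round(4))
# saved initial images: green panel top edge in top0
im=cv2.imread('pics/top0.png'); h=cv2.cvtColor(im,cv2.COLOR_BGR2HSV)
m=((h[...,0]>60)&(h[...,0]<90)&(h[...,1]>100)).astype(np.uint8); m[:, 300:]=0; m[:260]=0
ys,xs=np.nonzero(m); vx,vy,x0,y0=cv2.fitLine(np.stack([xs,ys],1).astype(np.float32),cv2.DIST_HUBER,0,.01,.01).ravel()
A,B=[onz(t,(x0+k*vx,y0+k*vy),.05) for k in(-38,38)]; d=A-B; d*=np.sign(d[1]); print('panel',len(xs),xs.min(),xs.max(),A,B,'yaw',np.degrees(np.arctan2(-d[0],d[1])),onz(t,(xs.mean(),ys.mean()),.05))
E
```

```text
tilt x deg (foot +x) -10.0
side tray_floor 0.67 [240.1 201.7] [0.5492 0.1663 0.018 ]
side tray_handle 0.89 [203.  210.5] [0.4615 0.1543 0.042 ]
side tray_handle 0.64 [348.7 290.1] [ 0.5659 -0.1925  0.042 ]
side hutch 0.57 [278.7 185.9] [0.6587 0.1899 0.    ]
top hutch 0.7 [205.8 213.8] [0.6508 0.1883 0.    ]
panel 150 176 252 [0.47371438 0.23284486 0.05      ] [0.50243126 0.07895312 0.05      ] yaw 10.570076039240048 [0.48813898 0.15532549 0.05      ]
```

>>> carry_out --rows "-36 0 0 0;-24 0 0 0;-14 0 0 0;-6 0 0 0;0 0 0 0;0 0 0 0"

```text
t: 31.45
eef_pos: [0.5462, -0.0094, 0.3034]
tool_rot: [0.0, 0.002, 1.0, -0.0]
contact_force: [0.7, 0.7, -4.0]
gripper_width: 0.437
grasp_force: 22.4
```

```bash
cat >> st2.py <<'E'
def cen(m):
    k,l,s,ce=cv2.connectedComponentsWithStats(m); L=[ce[i] for i in range(1,k) if s[i,4]>200]; return sorted(L,key=lambda v:v[1])
L=cen(am)
if len(L)>=2:
    q=L[1]-L[0]; q/=np.linalg.norm(q)
    R=lambda a,u:(lambda w:w/np.linalg.norm(w))(proj(c,g+.15*np.array([np.sin(a)*u[0],np.sin(a)*u[1],-np.cos(a)]))-proj(c,g+.05*np.array([np.sin(a)*u[0],np.sin(a)*u[1],-np.cos(a)])))
    print('\ntilt',np.degrees(min(np.radians(np.arange(-40,40,.5)),key=lambda a:np.linalg.norm(R(a,(1,0))-q))))
E
python3 st2.py
```

```text
31.45 [ 0.54615142 -0.00942431  0.30335128] [ 0.72295582  0.69314247 -4.02138526] [-0.01761584 -0.04288326 -0.02092736] 22.360778152942657
amber [([274.0, 143.0], [257, 118, 33, 53, 1537]), ([275.0, 197.0], [260, 188, 30, 18, 408])]
blue [([265.0, 104.0], [261, 92, 10, 26, 193])]
grip [269.10567387  97.8595497 ]
0 [260.  -7.] 15 [285.  -8.] 30 [307.  -1.] 45 [325.  12.] 60 [338.  30.] 75 [345.  51.] 90 [347.  73.] 105 [344.  96.] 120 [337. 118.] 135 [326. 138.] 150 [312. 155.] 165 [295. 169.] 
tilt -4.5
```

>>> carry_out --rows "0 10 0 1;0 20 0 1.5;0 28 0 1.5;-1 30 0 1.5;-1 30 0 1.5;-1 28 0 1.5;-1 18 0 1.5;0 10 0 0.5;0 1 0 0;0 0 0 0"

```text
t: 32.75
eef_pos: [0.5417, 0.1642, 0.3033]
tool_rot: [0.0, -0.089, 0.996, -0.0]
contact_force: [-0.7, 0.6, -3.4]
gripper_width: 0.435
grasp_force: 22.4
```

>>> carry_out --rows "0 0 -20 0;0 0 -30 0;0 0 -30 0;0 0 -20 0;0 0 -12 0;0 0 -6 0;0 0 0 0"

```text
t: 33.62
eef_pos: [0.5422, 0.1654, 0.186]
tool_rot: [0.001, -0.089, 0.996, 0.0]
contact_force: [0.7, -0.3, -3.7]
gripper_width: 0.431
grasp_force: 22.4
```

```bash
python3 st2.py pics/s8.png
```

```text
33.625 [0.54219196 0.16535867 0.1859633 ] [ 0.66782994 -0.32554788 -3.7019602 ] [ 0.01470591 -0.06788958  0.03430505] 22.362636923789978
amber [([231.0, 160.0], [217, 140, 28, 42, 977]), ([235.0, 203.0], [223, 197, 24, 13, 236])]
blue [([223.0, 129.0], [220, 120, 8, 19, 103])]
grip [225.17718703 123.42867053]
0 [213.  44.] 15 [234.  42.] 30 [253.  46.] 45 [269.  55.] 60 [281.  68.] 75 [289.  84.] 90 [292. 102.] 105 [291. 120.] 120 [286. 138.] 135 [277. 154.] 150 [265. 168.] 165 [251. 180.] 
tilt -3.0000000000000004
```

View pics/s8.png

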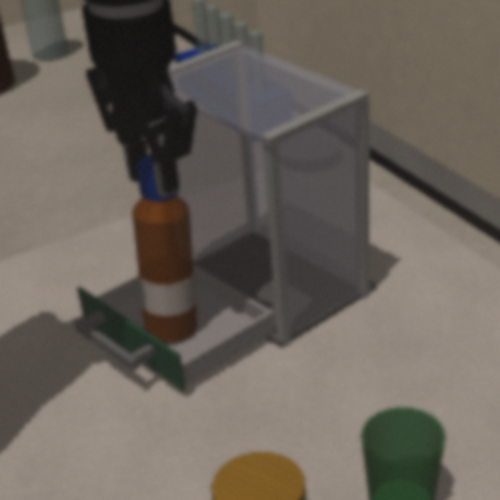

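The crop shows the bottle upright above the tray floor: foot at (170,330), inside the green panel, tray walls clear. Now I'll lower it until it touches.

>>> carry_out --rows "0 0 -3 0;0 0 -3 0;0 0 -3 0;0 0 -2 0;0 0 0 0"

```text
t: 34.3
eef_pos: [0.5491, 0.167, 0.1821]
tool_rot: [0.009, -0.089, 0.996, 0.003]
contact_force: [0.4, -1.4, 32.8]
gripper_width: 0.439
grasp_force: 27.0
```

>>> carry_out --rows "0 0 -2 0;0 0 0 0"

```text
t: 34.55
eef_pos: [0.5489, 0.1669, 0.1799]
tool_rot: [0.008, -0.089, 0.996, 0.003]
contact_force: [0.4, -1.8, 32.1]
gripper_width: 0.435
grasp_force: 28.8
```

>>> carry_out --rows "0 0 6 0;0 0 0 0"

```text
t: 34.8
eef_pos: [0.5429, 0.1658, 0.1802]
tool_rot: [0.002, -0.09, 0.996, 0.001]
contact_force: [-1.1, -1.5, 11.1]
gripper_width: 0.435
grasp_force: 26.8
```

```bash
python3 st2.py pics/s9.png; python3 - <<'E'
from h import *
o=get_obs();print(o['eef_pos'],o['contact_force'],o['torque'],o['q'])
for n in('side','top'):
    c=read_camera(n)
    for th in('bottle','tray_floor','tray_handle'):
        for r in place_of(n,th): print(n,th,round(float(r['confidence']),2),np.round(r['centre'],1),onz(c,r['centre'],.042 if 'han' in th else .018).round(4))
    if n=='top': cv2.imwrite('pics/t9.png',cv2.resize(c['img'][130:330,110:310],(400,400)))
a=cv2.resize(cv2.imread('pics/s9.png'),(400,400)); cv2.imwrite('pics/v9.png',np.hstack([a,cv2.imread('pics/t9.png')]))
E
```

```text
34.8 [0.54290322 0.16577147 0.18016157] [-1.08143524 -1.50885078 11.05398702] [-0.09942839  0.12298376  0.00148293] 26.756646037101746
amber [([233.0, 160.0], [219, 139, 29, 42, 938]), ([243.0, 201.0], [232, 195, 20, 12, 152])]
blue [([224.0, 129.0], [221, 120, 7, 19, 92])]
grip [225.83665446 125.99181037]
0 [214.  47.] 15 [234.  45.] 30 [253.  49.] 45 [269.  58.] 60 [281.  71.] 75 [289.  87.] 90 [292. 104.] 105 [291. 122.] 120 [286. 140.] 135 [278. 156.] 150 [266. 171.] 165 [252. 182.] [0.54294347 0.16582943 0.18012511] [-0.78814745 -0.90908322 11.90111684] [-0.21068874  0.14854746 -0.01435456] [-0.7230802   0.37198201  0.40069107  1.89227884 -0.18117772  0.90872187
  1.51470449]
side bottle 0.97 [443.2 317.6] [ 0.6681 -0.315   0.018 ]
side bottle 0.82 [493.5 345.9] [ 0.6902 -0.4014  0.018 ]
side bottle 0.64 [240. 203.] [0.5468 0.1623 0.018 ]
side tray_floor 0.9 [249.  196.3] [0.5741 0.1721 0.018 ]
side tray_handle 0.84 [208.6 205.3] [0.4783 0.1635 0.042 ]
top bottle 0.96 [466.1 187.5] [ 0.698  -0.3919  0.018 ]
top bottle 0.87 [424.7 192. ] [ 0.6888 -0.2991  0.018 ]
top bottle 0.75 [211.5 254.9] [0.5536 0.1696 0.018 ]
top tray_floor 0.92 [210.5 245.9] [0.5735 0.1722 0.018 ]
top tray_handle 0.67 [214.6 290.5] [0.4729 0.1563 0.042 ]
```

View pics/v9.png

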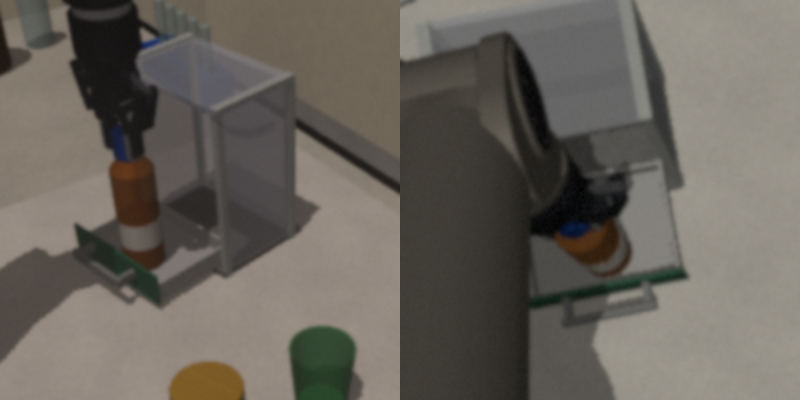

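>>> carry_out --rows "2 0 1 0;2 0 1 0;2 0 1 0;0 0 0 0"

```text
t: 35.75
eef_pos: [0.5471, 0.165, 0.1805]
tool_rot: [-0.001, -0.09, 0.996, -0.001]
contact_force: [-0.1, 0.3, -4.1]
gripper_width: 0.438
grasp_force: 25.5
```

```bash
cat > st3.py <<'E'
from h import *
o=get_obs();print(o['t'],o['eef_pos'],o['contact_force'],o['torque'],o['grasp_force'])
C={n:read_camera(n) for n in('side','top')}
N=lambda n,th:[np.array(r['centre'],float) for r in place_of(n,th) if r['centre'][0]<300]
for th in('bottle','tray_floor','tray_handle','hutch'):
    a,b=N('side',th),N('top',th)
    z={'bottle':.018,'tray_floor':.018,'tray_handle':.042,'hutch':0}[th]
    print(th,[onz(C['side'],p,z).round(4) for p in a],[onz(C['top'],p,z).round(4) for p in b])
    if a and b: print('   tri',tri(ray(C['side'],a[0]),ray(C['top'],b[0])))
caps={}
for n,c in C.items():
    h=cv2.cvtColor(c['img'],cv2.COLOR_BGR2HSV); m=((h[...,0]>105)&(h[...,0]<130)&(h[...,1]>120)).astype(np.uint8); m[:, 300:]=0; m[:,:150]=0
    k,l,s,ce=cv2.connectedComponentsWithStats(m); caps[n]=[(ce[i],int(s[i,4])) for i in range(1,k) if s[i,4]>60]
print(caps)
if all(caps.values()):
    p=[max(caps[n],key=lambda v:v[1])[0] for n in('side','top')]; print('cap',tri(ray(C['side'],p[0]),ray(C['top'],p[1])))
E
python3 st3.py
```

```text
35.75 [0.5471129  0.1650459  0.18048453] [-0.07358814  0.28366778 -4.08789485] [ 0.03951145 -0.07714859 -0.02832958] 25.459745228290558
bottle [array([0.5533, 0.1695, 0.018 ])] [array([0.559 , 0.1624, 0.018 ])]
   tri (array([0.5542948 , 0.16238506, 0.02321269]), np.float64(0.007485754475232024))
tray_floor [array([0.5686, 0.1712, 0.018 ]), array([0.4851, 0.1869, 0.018 ])] [array([0.576 , 0.1734, 0.018 ])]
   tri (array([0.57368563, 0.17492091, 0.01472874]), np.float64(0.0062022647436180064))
tray_handle [array([0.4742, 0.1619, 0.042 ]), array([ 0.4276, -0.2084,  0.042 ])] [array([0.4729, 0.1542, 0.042 ])]
   tri (array([0.47158529, 0.15306811, 0.04875418]), np.float64(0.000840114449946583))
hutch [array([0.6538, 0.2024, 0.    ])] [array([0.6549, 0.1859, 0.    ])]
   tri (array([0.64764525, 0.18397488, 0.01415177]), np.float64(0.006677138805721621))
{'side': [(array([225.85849057, 128.21698113]), 106)], 'top': [(array([197.05, 241.24]), 100)]}
cap (array([0.54191888, 0.16117331, 0.19826375]), np.float64(0.002984325907752296))
```

>>> carry_out --rows "1 0 -1 0;0 0 -1 0;0 0 0 0"

```text
t: 36.62
eef_pos: [0.5493, 0.1656, 0.1803]
tool_rot: [0.001, -0.09, 0.996, 0.0]
contact_force: [-0.5, -1.3, 4.8]
gripper_width: 0.437
grasp_force: 26.2
```

```bash
python3 -c "
from h import *
o=get_obs();print(o['eef_pos'],o['contact_force'],o['torque'])"
```

```text
[0.5493216  0.16559125 0.18031401] [-0.52157899 -1.2827568   4.78525999] [-0.11786025  0.30575413  0.00964019]
```

>>> carry_out --rows "0 0 0 0;0 0 0 0;0 0 0 0;0 0 0 0" --claw 70

```text
t: 37.12
eef_pos: [0.5485, 0.1655, 0.1793]
tool_rot: [-0.0, -0.09, 0.996, -0.0]
contact_force: [-0.6, 0.1, 0.1]
gripper_width: 0.819
grasp_force: 0.0
```

```bash
python3 st3.py
```

```text
37.125 [0.54847038 0.16549148 0.17925443] [-0.55487584  0.14155056  0.11192373] [ 0.00840021 -0.02846771  0.00191672] 0.0
bottle [array([0.5594, 0.1663, 0.018 ])] [array([0.5749, 0.1736, 0.018 ])]
   tri (array([0.5708388 , 0.17711212, 0.0088616 ]), np.float64(0.012389846727142596))
tray_floor [array([0.5737, 0.1639, 0.018 ]), array([ 0.4346, -0.1944,  0.018 ])] [array([0.5729, 0.1783, 0.018 ])]
   tri (array([0.57826642, 0.18010011, 0.00539838]), np.float64(0.005340699320719427))
tray_handle [array([0.4795, 0.1559, 0.042 ])] [array([0.4752, 0.1518, 0.042 ])]
   tri (array([0.47606807, 0.15059386, 0.04631086]), np.float64(0.0030626860249387575))
hutch [array([0.6494, 0.1983, 0.    ])] [array([0.6496, 0.1829, 0.    ])]
   tri (array([0.64320462, 0.18093866, 0.01337604]), np.float64(0.005382084190439851))
{'side': [(array([229.06896552, 128.39408867]), 203)], 'top': [(array([197.29166667, 240.08333333]), 120)]}
cap (array([0.54630002, 0.16080374, 0.19605544]), np.float64(0.0005275226197303591))
```

>>> carry_out --rows "0 0 5 0;0 0 15 0;0 0 30 0;0 0 35 0;0 0 30 0;-20 0 5 0;-30 -10 0 0;-30 -10 0 0;-20 0 0 0"

```text
t: 38.75
eef_pos: [0.4476, 0.1445, 0.3004]
tool_rot: [0.0, -0.089, 0.996, 0.0]
contact_force: [0.4, -0.0, 0.4]
gripper_width: 0.821
grasp_force: 0.0
```

```bash
python3 st3.py; python3 - <<'E'
from h import *
s=read_camera('side'); t=read_camera('top')
cv2.imwrite('pics/v10.png',np.hstack([cv2.resize(s['img'][90:290,150:350],(400,400)),cv2.resize(t['img'][120:320,110:310],(400,400))]))
# amber principal axis in side, compared with vertical at foot
for n,c in(('side',s),('top',t)):
    h=cv2.cvtColor(c['img'],cv2.COLOR_BGR2HSV); m=(h[...,0]<14)&(h[...,1]>120)&(h[...,2]>40); m[:, :180]=0; m[:,290:]=0; m[:110]=0;m[290:]=0
    ys,xs=np.nonzero(m); print(n,len(xs),xs.mean(),ys.mean(),xs.min(),xs.max(),ys.min(),ys.max())
    P=np.array([.5525,.167,.018]); print(proj(c,P),proj(c,P+[0,0,.1]),proj(c,P+[0,0,.174]))
E
```

```text
38.75 [0.44756951 0.14447919 0.30044713] [ 0.38297295 -0.00819607  0.39731956] [-0.04627807 -0.03760079  0.00506733] 0.0
bottle [array([0.5561, 0.167 , 0.018 ])] [array([0.5618, 0.1693, 0.018 ])]
   tri (array([0.56017384, 0.17059871, 0.01488124]), np.float64(0.0045919428722586714))
tray_floor [array([0.5693, 0.1702, 0.018 ])] [array([0.5689, 0.1719, 0.018 ])]
   tri (array([0.56963886, 0.1720378 , 0.01661078]), np.float64(0.000983444645613773))
tray_handle [array([0.4793, 0.1577, 0.042 ])] [array([0.4758, 0.1527, 0.042 ])]
   tri (array([0.47608419, 0.1514592 , 0.04697374]), np.float64(0.0019597604292478053))
hutch [array([0.6519, 0.1949, 0.    ])] [array([0.6449, 0.1803, 0.    ])]
   tri (array([0.64170837, 0.17723343, 0.01401812]), np.float64(0.0013572130127949501))
{'side': [(array([232.12142857, 128.22857143]), 280)], 'top': [(array([194.86685552, 234.49575071]), 353)]}
cap (array([0.55690089, 0.16728759, 0.19049931]), np.float64(0.0022836041242033137))
side 1156 237.08996539792386 166.17993079584775 221 253 138 207
[241.30150314 200.99535915] [235.44773574 161.05479098] [230.61718277 128.09566966]
top 210 205.72857142857143 245.77619047619046 187 223 227 259
[212.67246279 255.38265124] [202.95959916 245.63336881] [194.56688554 237.20918633]
```

View pics/v10.png

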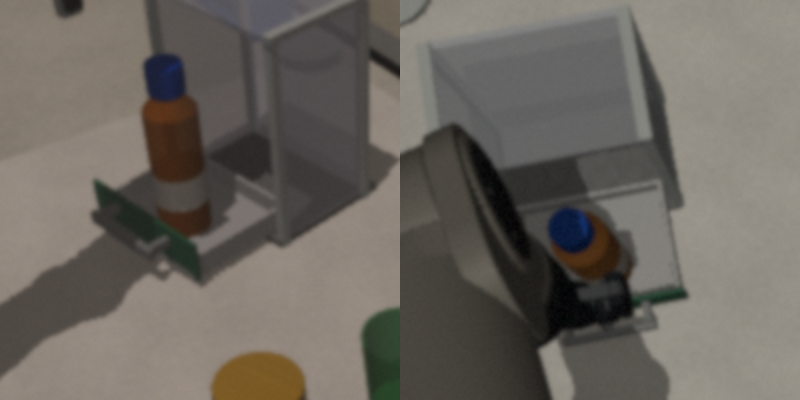

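The picture shows the bottle upright and free on the tray: cap at crop (165,75) in the side view, foot at (185,225). Next I'll close the fingers and come down in front of the handle.

>>> carry_out --rows "-2 2 -30 0;0 0 -45 0;0 0 -50 0;0 0 -50 0;0 0 -45 0;0 0 -30 0;0 0 -15 0;0 0 -3 0;0 0 0 0" --claw 0

```text
t: 40.48
eef_pos: [0.4472, 0.1478, 0.032]
tool_rot: [0.001, -0.09, 0.996, 0.0]
contact_force: [-0.2, -0.2, 0.2]
gripper_width: 0.001
grasp_force: 0.0
```

>>> carry_out --rows "2 0.4 0 0;3 0.6 0 0;4 0.7 0 0;4 0.7 0 0;4 0.7 0 0;4 0.7 0 0;4 0.7 0 0;4 0.7 0 0;4 0.7 0 0;4 0.7 0 0"

```text
t: 41.72
eef_pos: [0.4835, 0.1542, 0.0312]
tool_rot: [-0.0, -0.09, 0.996, 0.0]
contact_force: [-1.2, 0.5, -0.9]
gripper_width: -0.0
grasp_force: 0.8
```

```bash
python3 st3.py
```

```text
41.725 [0.48349104 0.15419506 0.03116211] [-1.22626191  0.45265555 -0.94219211] [ 1.19180518e-01  3.72322479e-01 -1.56347187e-04] 0.8412445499561727
bottle [array([0.5734, 0.1717, 0.018 ])] [array([0.5772, 0.1669, 0.018 ])]
   tri (array([0.57396077, 0.16695892, 0.02151737]), np.float64(0.005101267778665578))
tray_floor [array([0.5938, 0.1847, 0.018 ])] [array([0.5894, 0.1785, 0.018 ])]
   tri (array([0.58898253, 0.17693006, 0.02416491]), np.float64(0.002093425009312999))
tray_handle [array([0.4943, 0.1571, 0.042 ])] []
hutch [array([0.6494, 0.1978, 0.    ])] [array([0.6543, 0.1897, 0.    ])]
   tri (array([0.64897534, 0.18945791, 0.00624949]), np.float64(0.007235907555016161))
{'side': [(array([239.41818182, 124.28181818]), 330)], 'top': [(array([191.11278195, 218.72932331]), 133)]}
cap (array([0.58310066, 0.17730352, 0.18778867]), np.float64(0.012227512239122598))
```

>>> carry_out --rows "4 0.8 0 0;5 0.9 0 0;5 0.9 0 0;5 0.9 0 0;5 0.9 0 0;5 0.9 0 0;5 0.9 0 0;5 0.9 0 0;4 0.8 0 0;3 0.5 0 0"

```text
t: 43.48
eef_pos: [0.5297, 0.1626, 0.0313]
tool_rot: [-0.0, -0.09, 0.996, 0.0]
contact_force: [-1.6, -0.7, -0.4]
gripper_width: -0.002
grasp_force: 0.8
```

>>> carry_out --rows "2 0.4 0 0;2 0.4 0 0;2 0.4 0 0;2 0.4 0 0;2 0.4 0 0;0 0 0 0"

```text
t: 44.22
eef_pos: [0.54, 0.1645, 0.0314]
tool_rot: [0.0, -0.09, 0.996, 0.0]
contact_force: [0.8, 0.3, 0.1]
gripper_width: 0.001
grasp_force: 0.3
```

```bash
python3 st3.py
```

```text
44.225 [0.54001396 0.16449827 0.03141758] [0.79207256 0.31007768 0.12920463] [-0.05471192  0.13228929 -0.04925033] 0.2648914698511362
bottle [array([0.6258, 0.1776, 0.018 ])] [array([0.6309, 0.1783, 0.018 ])]
   tri (array([0.62913235, 0.17935134, 0.01645922]), np.float64(0.0045334070421696225))
tray_floor [array([0.6456, 0.1783, 0.018 ])] [array([0.6483, 0.1852, 0.018 ])]
   tri (array([0.65003407, 0.18655848, 0.01156123]), np.float64(7.859767202558947e-05))
tray_handle [array([0.5577, 0.1733, 0.042 ])] []
hutch [array([0.6519, 0.1994, 0.    ])] [array([0.6591, 0.1883, 0.    ])]
   tri (array([0.6516146 , 0.18802662, 0.0084942 ]), np.float64(0.010351663104121443))
{'side': [(array([262.0170068 , 114.46938776]), 294)], 'top': []}
```

>>> carry_out --rows "2 0.4 0 0;2 0.4 0 0;2 0.4 0 0;0 0 0 0"

```text
t: 45.22
eef_pos: [0.5458, 0.1657, 0.0312]
tool_rot: [0.0, -0.09, 0.996, -0.0]
contact_force: [-0.6, -0.1, -0.5]
gripper_width: -0.004
grasp_force: 0.2
```

>>> carry_out --rows "2 0.4 0 0;2 0.4 0 0;0 0 0 0"

```text
t: 45.6
eef_pos: [0.5471, 0.166, 0.0309]
tool_rot: [-0.003, -0.09, 0.996, -0.0]
contact_force: [-7.6, -1.6, 5.5]
gripper_width: -0.002
grasp_force: 3.8
```

>>> carry_out --rows "2 0.4 0 0;1 0.2 0 0;0 0 0 0"

```text
t: 45.98
eef_pos: [0.5471, 0.166, 0.0304]
tool_rot: [-0.006, -0.09, 0.996, -0.0]
contact_force: [-14.7, -2.5, 10.1]
gripper_width: 0.003
grasp_force: 7.5
```

The tray is against its stop. I'll back off, rise, and check before handing in.

>>> carry_out --rows "-3 -0.6 0 0;-6 -1 0 0;-15 -3 0 0;-25 -5 0 0;-25 -5 0 0;-10 -2 20 0;0 0 40 0;0 0 40 0;0 0 0 0"

```text
t: 47.1
eef_pos: [0.4702, 0.1513, 0.1341]
tool_rot: [0.003, -0.09, 0.996, 0.002]
contact_force: [0.0, -0.3, 0.5]
gripper_width: -0.002
grasp_force: 0.0
```

```bash
python3 st3.py; python3 - <<'E'
from h import *
for n in('side','top'):
    c=read_camera(n); h=cv2.cvtColor(c['img'],cv2.COLOR_BGR2HSV); m=((h[...,0]<14)&(h[...,1]>80)&(h[...,2]>40)).astype(np.uint8)
    m[:, :150]=0;m[:,300:]=0;m[:90]=0;m[230:]=0
    ys,xs=np.nonzero(m); P=np.array([.6355,.1815,.018])
    print(n,len(xs),xs.mean() if len(xs) else 0,ys.mean() if len(ys) else 0,proj(c,P).round(),proj(c,P+[0,0,.08]).round(),proj(c,P+[0,0,.174]).round())
E
```

```text
47.1 [0.47016422 0.15125598 0.1340727 ] [ 0.03935225 -0.34938391  0.51727816] [-0.00744161  0.02543547  0.01044936] 0.0
bottle [array([0.6344, 0.1732, 0.018 ])] [array([0.6393, 0.1803, 0.018 ])]
   tri (array([0.64029372, 0.18214112, 0.01083357]), np.float64(0.0020643895664839277))
tray_floor [array([0.6526, 0.1882, 0.018 ])] [array([0.6545, 0.1939, 0.018 ])]
   tri (array([0.65615531, 0.19502894, 0.01273755]), np.float64(0.00023365789736520557))
tray_handle [array([0.6319, 0.1629, 0.042 ]), array([0.5602, 0.1629, 0.042 ])] [array([0.5566, 0.1684, 0.042 ])]
   tri (array([0.58630744, 0.15176544, 0.05763939]), np.float64(0.07070906647271248))
hutch [array([0.6471, 0.1961, 0.    ])] [array([0.6509, 0.1825, 0.    ])]
   tri (array([0.64379489, 0.18139311, 0.0112398 ]), np.float64(0.008188626340303592))
{'side': [(array([264.27037037, 113.88148148]), 270)], 'top': []}
side 1159 268.2597066436583 150.23899913718722 [271. 185.] [268. 154.] [264. 113.]
top 238 199.2436974789916 210.17226890756302 [207. 218.] [199. 208.] [188. 194.]
```

```bash
python3 -c "
from station import *
print(hand_in())"
```

```text
the job is handed in; nothing more can be done
None
```

I handed in the job at about 47 s with every step done: the bottle was inverted (about 160° from upright) for over a second, stood on the tray and let go with the tray about 80 mm out, then pushed home to its stop still upright. `hand_in()` returned no verdict; I saw no contact with the jar, pot or beaker, but did not re-measure them at the end.

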